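# Pull the snug dust cap off the specimen holder

## Robot

A 6-joint arm with a two-finger parallel gripper is mounted at the origin on the work surface. World frame = base frame: x ahead of the robot, y to its left, z up, the work surface at z = 0. Lengths are in mm, angles in degrees, forces in N, time in s.
With the tool pointing down it reaches from about 300 to 850 mm from the base axis. Payload 4.2 kg.
Tool frame: the origin (TCP) lies midway between the tips of the shut fingers; the grasp point (between the pads) lies 19 mm behind it; z points along the fingers, y is the line along which they close (so a half turn about z gives the same grasp; the last joint's range is limited). The gripper opens to 91 mm and grips with 3 to 60 N. Pads are 32 mm wide; open, the fingers measure 118 mm over their backs; the gripper's body (76 mm by 178 mm) begins 60 mm behind the grasp point.
Start: joints at [70.646, 18.312, 89.639, -0, 72.044, -1.146], TCP at [179.677, 546.223, 213.976] pointing down, gripper open.
Joint ranges: [-177.97, 177.97], [-48.28, 115.42], [12.27, 149.76], [-77.06, 257.06], [2.81, 150.46], [-146.56, 146.56]. Speed limits (degrees/s): [147.25, 147.25, 180, 180, 180, 180].

## Interface

Orientations are given as [roll, pitch, yaw] about the fixed x, y, z axes, in that order (R = Rz(yaw) Ry(pitch) Rx(roll)).
In Python, from workcell import env gives the robot as it stands.
- The arm moves only by the shell command python3 -m jog 'ROWS' [FORCE]. ROWS is a JSON object of lists of equal length, an entry for each row: "jaw": the finger opening in mm, from 0 to 91.2; "slide": the shift along the tool's x, y, z in units of 30 mm (1.0 is 30 mm), a list of three; "spin": the turn about the tool's z in units of 8 degrees (1.0 is 8 degrees). In form: {"jaw": [jaw, ...], "slide": [[dx, dy, dz], ...], "spin": [spin, ...]}. A call has 1 to 10 rows; each row shifts and turns the commanded pose from where the row before left it, along the tool's axes as they then stand; what a row does not reach is not made up. A row lasts 1/10 s, in which the tool goes at most 50 mm and 8.59 degrees, less where a joint would pass 70% of its speed; a pose out of reach is approached as far as the arm can. A call is refused whole if a number of a shift passes 1 or a number of a turn 1, either way. A call with a gripper value outside its range is refused whole. The fingers move at their own pace and stop on an object; FORCE is the grip in N (left out, the last holds). Time passes only in rows, so rows that do not move let the fingers close. It gives the time, the measured TCP pose, the force, the opening and the grip force at its end, in the units of the state.
- env.state(): the state, without advancing time (a new reading comes with each control period).
- env.grab_frame(name): name is "side" or "top" or "wrist"; returns the picture (480x640x3 uint8, red, green, blue); there is no depth.
- env.camera_model(name): a dict with "fx", "fy", "cx", "cy" (pixels), "camera_from_world" (4x4, takes a point from world to camera coordinates). Camera axes: x right, y up, looking along -z (the intrinsics and any distortion apply to the point x, -y, -z); pixel columns grow to the right and rows downward; lengths in mm; the calibration is good to about 2 mm. A picture is of the moment at which its call begins: read the wrist's pose just before it. camera_model takes no time and is no camera call; for the wrist camera it gives the pose at the moment of the call.
- env.job_done(): hands the job in; it is judged then, once.
The state is a dict: "time_s": time; "qpos": joint angles; "qvel": joint speeds; "effort": joint torques, N m; "ee_pos": TCP position; "ee_rot": TCP orientation; "force": force on the tool from outside, world axes, zero at the start; "torque": the same for the moment, N m; "gripper_width": finger opening in mm; "gripper_force": force on a finger pad.
Only numpy, scipy, OpenCV 4.12 (cv2) and the standard library are available. Lean on these libraries where they do the work, as an engineer would, in place of code of your own. Each camera call takes 0.05 s, during which the arm holds its last target. There are 200 camera calls.

## Task

Use the standing fork puller to take the round dust cap with the overhanging rim off its specimen holder: gently slide the fork under the cap's rim all the way home, until its stop bears lightly on the waist, and pull straight up until the cap pops off. Carry the cap level on the fork to the white board, stand it upright there, draw the fork clear of it and leave the puller standing upright near by. Never touch the cap with the gripper, and leave the bottle, dish and jar alone.

Things in the scene. Friction and masses are not known exactly. Their poses are not given: they have to be found in the camera images.
- puller: Loose brass fork puller standing on its fork, 145 g. Origin: fork's underside, under the handle's middle; x to the fork's open end, z up. Fork 4 mm thick, 48 mm wide (y), x -32 to +18 mm; slot 28 mm wide (34 mm over the last 10 mm), closed by a stiff sliding stop left anywhere from x -14 to -7 mm: find it by feel. Upright at x -32 to -26 mm, then a bar at z 34 to 40 mm over the slot.
- puller_grip (a point): Point in the puller's black handle block, 62 mm straight above the puller's origin; same axes. The block is 40 mm (x) by 20 mm (y) by 40 mm, z 40 to 80 mm above the fork's underside, centred over the origin. Grip it across y from above.
- cap: Loose round aluminium dust cap, 60 g, snug on the holder's post. Origin: centre of its underside, z up. Waist 24 mm wide from z 0 to 6.5 mm; above it a rim 44 mm wide, z 6.5 to 14.5 mm (flat top). On the holder this leaves a 6.5 mm gap under the rim. Hidden spring balls hold it: it slides 1 mm sideways at about 5 N, lifts off at 6 to 14 N and is free after 10 mm. It stands by itself on its waist.
- holder: Fixed dark block 130 mm (x) by 90 mm (y), 24 mm high, that carries the cap. Its grey top plate floats on springs (sinks 1 mm per 4 N, at most 3 mm). Origin: centre of its underside; z up. The post is at x +20 mm, y 0, so the longer flat stretch of the top (85 mm) lies on its -x side, which looks roughly to the robot: slide the fork in from there, along +x.
- holder_seat (a point): Point on the post's axis at the holder's top face, 24 mm above the bench; the cap's origin lies here while the cap is on. The post ends 9 mm above it.
- holder2: Neighbouring fixed block of the same size with a low plain lid 52 mm wide with no waist, 35 mm high in all; not part of the job. Origin: centre of its underside.
- board: Fixed white ceramic board 180 mm (x) by 140 mm (y), 5 mm thick, on the bench. Origin: centre of its underside; its top is at z = 5 mm.
- bottle: Bystander: loose white bottle 66 mm in diameter, 140 mm tall. Origin: centre of its underside.
- dish: Bystander: loose shallow glass dish 80 mm in diameter, 14 mm tall. Origin: centre of its underside.
- jar: Bystander: loose small glass jar 40 mm in diameter, 35 mm tall. Origin: centre of its underside.
There are look-alikes about, which are no part of the job. Of the things like the puller, leave any that is blue; of the rest the larger one is meant.

How it is judged:
By the outcome, as a careful person would: the job done as asked, in the order asked, and still so for the second after the job is handed in, with the robot touching nothing.
It also fails if it takes over 67 s, if anything falls off the work surface, if the arm or the gripper's body presses on something with over 40 N, if the wrist force passes 120 N, or if a joint passes its speed limit or range.

## Working session

There is one attempt and no reset: what is moved stays moved. The work goes in short steps, Python scripts to look and compute and a shell command to move; the robot and the scene stay as the last step left them, time stands still between calls to the robot, and variables do not carry over. Pictures are saved under pics/ and viewed, at most 10 in all, crops included, and the job is handed in when it is done.

```bash
ls; mkdir -p pics; cat > h.py <<'E'
import numpy as np,cv2
from workcell import env
def ray(m,u,v):
    T=np.array(m["camera_from_world"]);R=T[:3,:3];c=-R.T@T[:3,3]
    x=(u-m["cx"])/m["fx"];y=(v-m["cy"])/m["fy"]
    if 'dist' in m: pass
    return c,R.T@np.array([x,-y,-1.])
def onplane(m,u,v,z):
    c,d=ray(m,u,v);return c+d*(z-c[2])/d[2]
def proj(m,p):
    T=np.array(m["camera_from_world"]);q=T[:3,:3]@np.array(p,float)+T[:3,3]
    return m["fx"]*q[0]/-q[2]+m["cx"],m["fy"]*-q[1]/-q[2]+m["cy"]
def snap(n,f):
    m=env.camera_model(n);im=env.grab_frame(n);cv2.imwrite(f"pics/{f}.png",im[:,:,::-1]);return m,im
E
python3 - <<'E'
from h import *
import json
for n in("top","side"):
    m,im=snap(n,n+"0");print(n,m)
m=env.camera_model("wrist");print(m)
print(env.state())
a=cv2.imread("pics/top0.png")
E
```

```text
pics
top {'fx': 527.5356343800731, 'fy': 527.5356343800731, 'cx': 318.2725408702418, 'cy': 234.35987627565558, 'camera_from_world': array([[ 1.73330549e-02, -9.99846045e-01, -2.72991235e-03,
        -1.93452016e+01],
       [ 9.87843417e-01,  1.67030016e-02,  1.54552234e-01,
        -5.68517516e+02],
       [-1.54482842e-01, -5.37558830e-03,  9.87980847e-01,
        -1.00707124e+03],
       [ 0.00000000e+00,  0.00000000e+00,  0.00000000e+00,
         1.00000000e+00]])}
side {'fx': 585.4315605661795, 'fy': 585.4315605661795, 'cx': 313.0344263749391, 'cy': 241.33470032420436, 'camera_from_world': array([[ 8.57532415e-01, -5.14351638e-01,  8.97494642e-03,
        -5.25086869e+02],
       [ 2.97125207e-01,  5.09461531e-01,  8.07567681e-01,
        -2.11001533e+02],
       [-4.19946150e-01, -6.89848781e-01,  5.89706614e-01,
        -9.22833195e+02],
       [ 0.00000000e+00,  0.00000000e+00,  0.00000000e+00,
         1.00000000e+00]])}
{'fx': 344.8383251048391, 'fy': 344.8383251048391, 'cx': 318.95053758990383, 'cy': 240.665094243304, 'camera_from_world': array([[ 3.13204047e-01,  9.496853
[... 282 characters left out ...]
       1.00000000e+00]])}
{'time_s': 0.1, 'qpos': array([ 7.06458756e+01,  1.83472605e+01,  8.96994890e+01, -1.73614356e-03,
        7.20419584e+01, -1.14656578e+00]), 'qvel': array([ 0.0817527 , -0.16396089, -0.14119841,  0.08308266, -0.00017388,
        0.00321588]), 'effort': array([ 1.85101191e-03, -4.13331556e+01, -2.32511437e+01,  7.29592913e-02,
        4.21386876e-02, -5.96971722e-05]), 'ee_pos': array([179.5327442 , 545.78817581, 213.2110375 ]), 'ee_rot': array([-1.79911277e+02, -1.24643674e-04,  1.61792978e+02]), 'force': array([ 0.74193426, -0.81409112, -0.0069653 ]), 'torque': array([-0.02976892,  0.02869906,  0.06440857]), 'gripper_force': 0.0, 'gripper_width': 91.2540362738947}
```

View pics/top0.png

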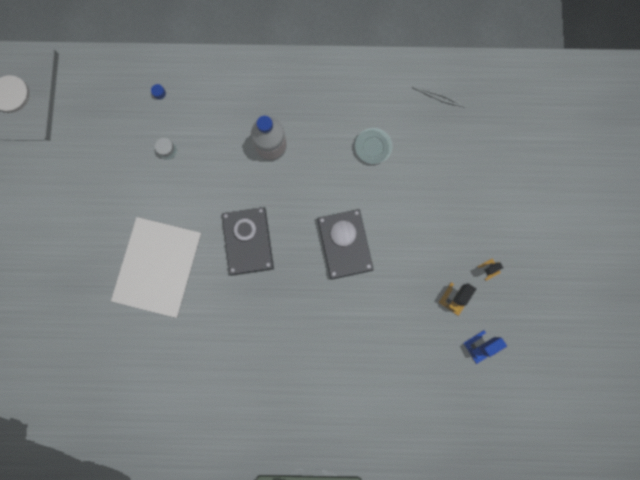

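View pics/side0.png

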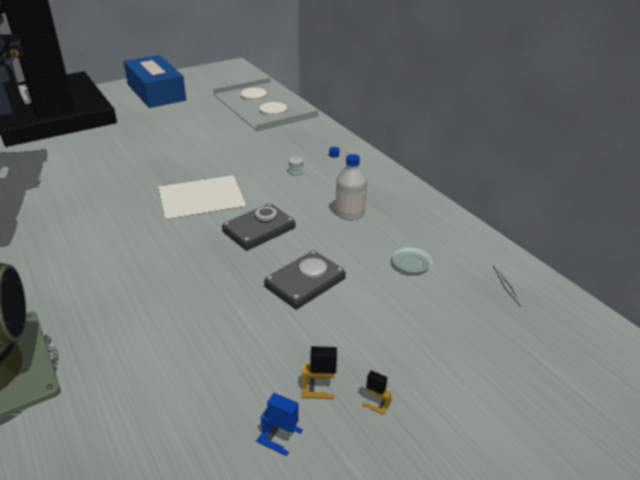

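The top view shows three pullers: large brass (460,297), small brass (492,268) and blue (485,346). The cap could be the ringed disc at (245,230) or the plain disc at (343,233). I choose the large brass puller. A close crop comes next to tell the cap from the lid.

```bash
python3 - <<'E'
from h import *
t=cv2.imread("pics/top0.png");s=cv2.imread("pics/side0.png")
r=lambda im,x,y,w,h:cv2.resize(im[y:y+h,x:x+w],(400,300),interpolation=cv2.INTER_CUBIC)
cv2.imwrite("pics/c.png",np.vstack([np.hstack([r(t,215,190,170,100) if 0 else r(t,220,190,160,120),r(t,420,240,100,75)]),np.hstack([r(s,215,195,140,105),r(s,250,335,160,120)])]))
m=env.camera_model("top");mi=cv2.cvtColor(t,cv2.COLOR_BGR2HSV)
# brass
b=cv2.inRange(mi,(10,110,80),(30,255,255));n,l,st,ce=cv2.connectedComponentsWithStats(b)
for k in range(1,n):
    if st[k,4]>15:
        print("brass",st[k],ce[k],onplane(m,*ce[k],20)[:2])
hi=cv2.inRange(mi,(0,0,0),(180,140,75))
hi[:190]=0;hi[400:]=0
n,l,st,ce=cv2.connectedComponentsWithStats(hi)
for k in range(1,n):
    if st[k,4]>60:
        c=max(cv2.findContours((l==k).astype(np.uint8),0,1)[0],key=cv2.contourArea)
        q=cv2.boxPoints(cv2.minAreaRect(c)); print("dark",st[k,4],ce[k],[onplane(m,*p,24)[:2].round(0).tolist() for p in q])
# discs
for (u,v) in((245,230),(343,233)):
    roi=t[v-18:v+19,u-18:u+19]; g=cv2.cvtColor(roi,cv2.COLOR_BGR2GRAY);_,w=cv2.threshold(g,0,255,8)
    c=max(cv2.findContours(w,0,1)[0],key=cv2.contourArea);e=cv2.fitEllipse(c);p=(e[0][0]+u-18,e[0][1]+v-18)
    P=onplane(m,*p,36);print("disc",p,np.array(e[1])/527.5*980,P[:2])
w=cv2.inRange(mi,(0,0,175),(180,40,255));n,l,st,ce=cv2.connectedComponentsWithStats(w)
k=1+np.argmax(st[1:,4]);c=max(cv2.findContours((l==k).astype(np.uint8),0,1)[0],key=cv2.contourArea)
print("board",ce[k],[onplane(m,*p,5)[:2].round(0).tolist() for p in cv2.boxPoints(cv2.minAreaRect(c))])
E
```

```text
brass [484 260  10   5  24] [489.20833333 261.91666667] [ 522.02931464 -355.83306675]
brass [487 271  12   8  31] [492.29032258 274.41935484] [ 496.84510887 -361.20560109]
brass [449 303  14  11  92] [455.57608696 307.75      ] [ 429.05564545 -285.82948119]
dark 125 [492.424 268.032] [[509.0, -342.0], [525.0, -373.0], [511.0, -379.0], [495.0, -348.0]]
dark 314 [462.28025478 294.99044586] [[443.0, -265.0], [483.0, -310.0], [460.0, -330.0], [420.0, -285.0]]
disc (244.5055637359619, 228.86407279968262) [39.1679284  39.93145918] [578.7263847  139.06357449]
disc (343.43401527404785, 232.93390464782715) [43.70346207 44.76926491] [573.7969593  -60.05665305]
board [155.86210545 266.80638335] [[433.0, 407.0], [609.0, 371.0], [574.0, 237.0], [400.0, 276.0]]
```

View pics/c.png

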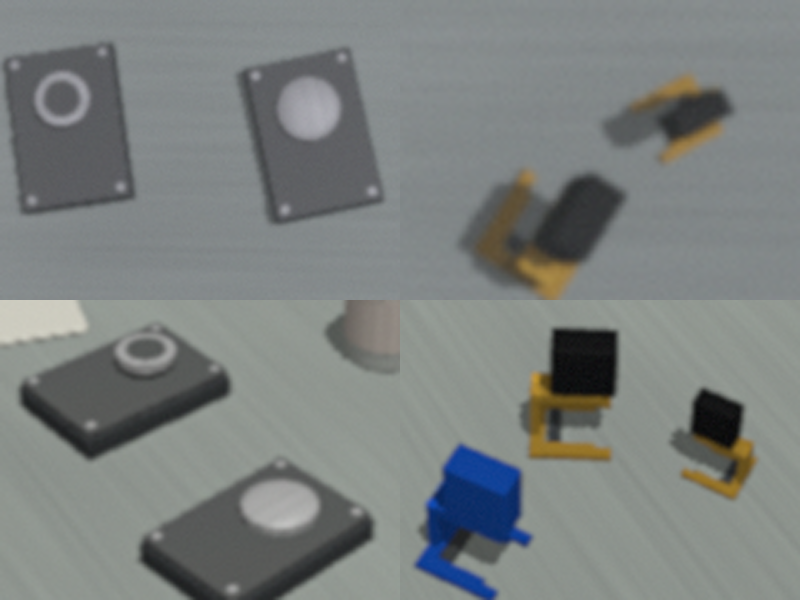

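The crop shows the large brass puller with its fork opening toward the upper right. The left holder has a ringed disc and the right one a plain disc. By pixel size alone I can't say for certain which disc is the cap, so I'll move over the holders and measure with the wrist camera.

```bash
R='{"jaw":[91,91,91,91,91,91,91,91,91,91],"slide":[[-0.87,-0.6,0],[-0.87,-0.6,0],[-0.87,-0.6,0],[-0.87,-0.6,0],[-0.87,-0.6,0],[-0.87,-0.6,0],[-0.87,-0.6,0],[-0.87,-0.6,0],[-0.87,-0.6,0],[-0.87,-0.6,0]],"spin":[0,0,0,0,0,0,0,0,0,0]}'; python3 -m jog '{"jaw":[91,91,91,91,91,91,91,91,91,91],"slide":[[-0.87,-0.6,0],[-0.87,-0.6,0],[-0.87,-0.6,0],[-0.87,-0.6,0],[-0.87,-0.6,0],[-0.87,-0.6,0],[-0.87,-0.6,0],[-0.87,-0.6,0],[-0.87,-0.6,0],[-0.87,-0.6,0]],"spin":[0,0,0,0,0,0,0,0,0,0]}' 
python3 -m jog '{"jaw":[91,91,91,91,91,91,91,91,91,91],"slide":[[-0.87,-0.6,0],[-0.87,-0.6,0],[-0.87,-0.6,0],[-0.87,-0.6,0],[-0.87,-0.6,0],[-0.87,-0.6,0],[-0.87,-0.6,0],[-0.8,-0.6,0],[-0.6,-0.5,0],[-0.2,-0.2,0]],"spin":[0,0,0,0,0,0,0,0,0,0]}'
python3 - <<'E'
from h import *
m,im=snap("wrist","w1")
print(env.state()["ee_pos"])
for P in((579,139,38),(574,-60,38)):print(proj(m,P))
E
```

```text
time_s: 1.1
ee_pos: [371.8, 292.4, 213.7]
ee_rot: [-180.0, -0.0, 161.8]
force: [-0.2, -0.8, -0.1]
gripper_width: 90.7
gripper_force: 0.0
time_s: 2.1
ee_pos: [539.7, 63.2, 213.4]
ee_rot: [-180.0, -0.0, 161.7]
force: [0.1, 0.9, 0.1]
gripper_width: 91.0
gripper_force: 0.0
[539.61950376  63.05133977 213.3669977 ]
(np.float64(401.75974187723364), np.float64(235.0281297516142))
(np.float64(221.68073186834815), np.float64(287.2158430528021))
```

View pics/w1.png

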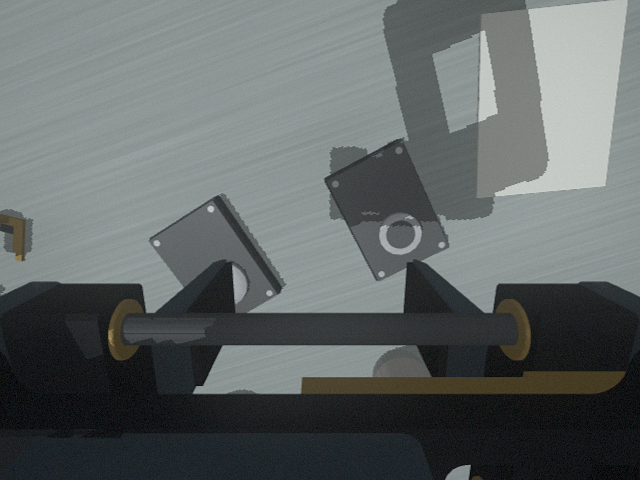

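Ringed disc is fully visible at about (400,234); the plain disc at (235,283) is hidden by a finger. Moving on to see both it and the puller.

```bash
python3 -m jog '{"jaw":[91,91,91,91,91,91,91,91,91],"slide":[[-0.37,-0.85,0],[-0.37,-0.85,0],[-0.37,-0.85,0],[-0.37,-0.85,0],[-0.37,-0.85,0],[-0.37,-0.85,0],[-0.37,-0.85,0],[-0.37,-0.85,0],[0,0,0]],"spin":[0,0,0,0,0,0,0,0,0]}' 
python3 - <<'E'
from h import *
m,im=snap("wrist","w2")
print(env.state()["ee_pos"])
for P in((579,139,38),(574,-60,38),(450,-290,2)):print(proj(m,P))
E
```

```text
time_s: 3.05
ee_pos: [559.4, -158.2, 213.6]
ee_rot: [-180.0, -0.0, 161.7]
force: [-0.3, 1.2, 0.4]
gripper_width: 91.0
gripper_force: 0.0
[ 559.1949417  -156.63535239  213.58835694]
(np.float64(618.1630463773988), np.float64(146.15291344149108))
(np.float64(416.92906855835173), np.float64(205.61334640690615))
(np.float64(172.1375912563421), np.float64(158.64053508125443))
```

View pics/w2.png

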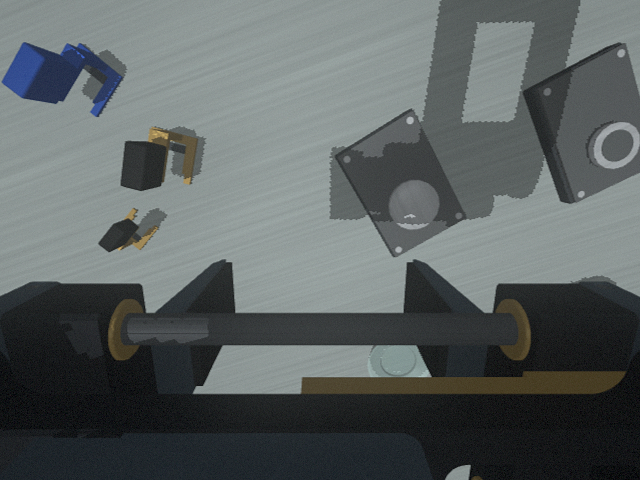

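Plain disc at (414,204) looks about 50 px wide; ringed disc about 43 px. That ratio matches lid 52 to cap 44. I'll check it with numbers, and measure the puller (brass around (170,150), handle (145,165)).

```bash
python3 - <<'E'
from h import *
s=env.state();print(s["ee_pos"],s["ee_rot"])
m2=env.camera_model("wrist");i2=cv2.imread("pics/w2.png");i1=cv2.imread("pics/w1.png")
import copy
T1=copy.deepcopy(m2); # w1 model: shift camera by tcp difference (same orientation)
T=np.array(m2["camera_from_world"],float); d=np.array([539.62,63.05,213.37])-s["ee_pos"]
T[:3,3]-=T[:3,:3]@d; T1["camera_from_world"]=T
def fit(im,u,v,r,lo):
    g=cv2.cvtColor(im,cv2.COLOR_BGR2GRAY);g=g[v-r:v+r,u-r:u+r]
    w=cv2.inRange(g,lo,255)
    cs=[c for c in cv2.findContours(w,0,1)[0] if len(c)>5];c=max(cs,key=cv2.contourArea)
    e=cv2.fitEllipse(cv2.convexHull(c));return (e[0][0]+u-r,e[0][1]+v-r),e[1]
def diam(m,p,ax,z):
    a=onplane(m,p[0]-ax/2,p[1],z);b=onplane(m,p[0]+ax/2,p[1],z);return np.linalg.norm(a-b)
for nm,im,m,u,v,lo in(("ring w1",i1,T1,400,234,95),("ring w2",i2,m2,613,146,110),("plain w2",i2,m2,414,204,95)):
    p,ax=fit(im,u,v,27,lo)if 0 else fit(im,u,v,26 if u>600 else 28,lo)
    print(nm,p,ax,[ (onplane(m,*p,z)[:2].round(1),round(diam(m,p,np.mean(ax),z),1)) for z in(35,38.5)])
h=cv2.cvtColor(i2,cv2.COLOR_BGR2HSV);b=cv2.inRange(h,(8,90,60),(35,255,255));b[:,210:]=0;b[:110]=0;b[200:]=0
b=cv2.morphologyEx(b,cv2.MORPH_CLOSE,np.ones((3,3)))
c=max(cv2.findContours(b,0,1)[0],key=cv2.contourArea);q=cv2.approxPolyDP(c,2,True)[:,0]
for p in q:print("brass",p,onplane(m2,*map(float,p),4)[:2].round(0),onplane(m2,*map(float,p),40)[:2].round(0))
g=i2.max(2);k=cv2.inRange(g,0,62);k[:,205:]=0;k[:115]=0;k[205:]=0
c=max(cv2.findContours(k,0,1)[0],key=cv2.contourArea);q=cv2.approxPolyDP(c,2,True)[:,0]
for p in q:print("dark",p,onplane(m2,*map(float,p),80)[:2].round(0),onplane(m2,*map(float,p),40)[:2].round(0))
cv2.imwrite("pics/c2.png",np.hstack([cv2.resize(i2[110:210,90:210],(480,400),interpolation=3),cv2.resize(i1[194:274,360:440],(320,400),interpolation=3)]))
E
```

```text
[ 559.1949417  -156.63535239  213.58835694] [ 1.79961268e+02 -6.06766167e-02  1.61707713e+02]
ring w1 (392.23818588256836, 238.14824295043945) (47.58806228637695, 68.6961441040039) [(array([580. , 129.3]), np.float64(60.8)), (array([578.9, 128.9]), np.float64(60.2))]
ring w2 (616.4269161224365, 144.98831939697266) (41.826072692871094, 51.639678955078125) [(array([577.7, 142.1]), np.float64(45.7)), (array([576.8, 139.3]), np.float64(45.2))]
plain w2 (413.6430473327637, 219.64596939086914) (56.300655364990234, 81.21794891357422) [(array([587.5, -64.2]), np.float64(71.0)), (array([586.5, -64.9]), np.float64(70.2))]
brass [171 137] [ 429. -279.] [ 435. -265.]
brass [171 140] [ 432. -280.] [ 437. -267.]
brass [187 145] [ 442. -266.] [ 447. -254.]
brass [183 172] [ 467. -282.] [ 469. -268.]
brass [184 182] [ 477. -285.] [ 478. -271.]
brass [189 183] [ 479. -281.] [ 480. -267.]
brass [195 139] [ 439. -256.] [ 444. -244.]
brass [183 136] [ 432. -267.] [ 438. -254.]
brass [180 140] [ 435. -271.] [ 440. -258.]
brass [172 140] [ 432. -279.] [ 438. -266.]
dark [126 142] [ 433. -288.] [ 426. -308.]
dark [121 185] [ 464. -309.] [ 461. -332.]
dark [140 190] [ 473. -295.] [ 471. -316.]
dark [160 185] [ 475. -276.] [ 473. -295.]
dark [165 147] [ 447. -259.] [ 442. -275.]
dark [148 142] [ 439. -270.] [ 432. -288.]
```

View pics/c2.png

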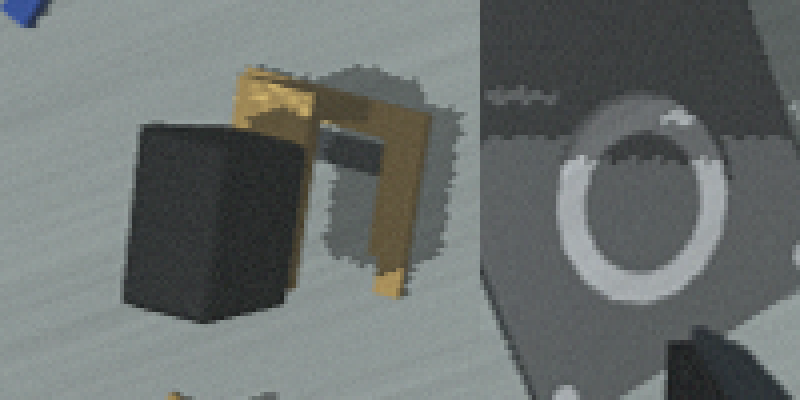

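Size check: the ringed disc is 44 mm, at about (578,139), so it's the cap on the left holder. The puller's handle-top and fork corners agree: origin about (452,-292), yaw about -33°. Next I go above it with tool yaw 147.

```bash
python3 -m jog '{"jaw":[50,50,50,50,50,50,50,50,50,50],"slide":[[0.33,-0.9,0],[0.33,-0.9,0],[0.33,-0.9,0],[0.33,-0.9,0],[0.33,-0.9,0],[0.33,-0.9,0],[0,0,0],[0,0,0.4],[0,0,0.6],[0,0,0]],"spin":[0,0,0,0,0,0,0.92,0.92,0,0]}'
python3 - <<'E'
from h import *
m,im=snap("wrist","w3")
s=env.state();print(s["ee_pos"],s["ee_rot"],s["qpos"])
E
```

```text
time_s: 4.1
ee_pos: [451.3, -289.4, 181.9]
ee_rot: [179.9, -0.3, 147.2]
force: [-0.7, 0.8, 0.3]
gripper_width: 50.0
gripper_force: 0.0
[ 452.11817009 -290.10923095  183.18656915] [ 1.79958928e+02 -1.67114317e-01  1.47161636e+02] [-3.39372666e+01  1.62667962e+01  9.72599191e+01  4.12391352e-02
  6.66411614e+01 -9.11152494e+01]
```

View pics/w3.png

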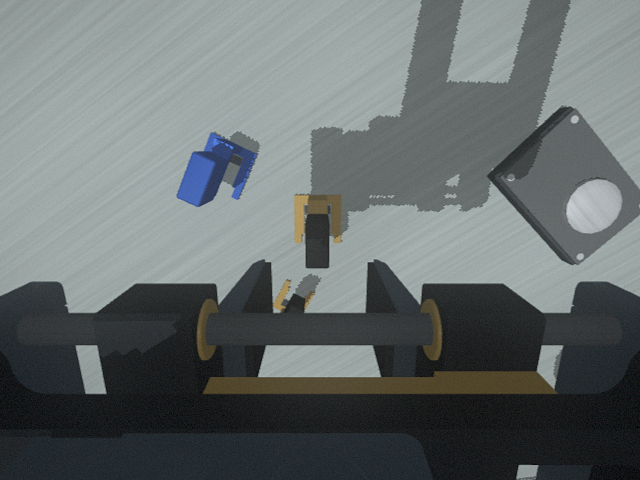

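Puller sits square and centred between the fingers at (317,235), and the small one is clear ahead. Descending.

```bash
python3 -m jog '{"jaw":[50,50,50,50,50,50,50,50],"slide":[[0,0,0.7],[0,0,0.7],[0,0,0.7],[0,0,0.7],[0,0,0.7],[0,0,0.7],[0,0,0.45],[0,0,0]],"spin":[0,0,0,0,0,0,0,0]}'
python3 -m jog '{"jaw":[30,15,15,15,15],"slide":[[0,0,0],[0,0,0],[0,0,0],[0,0,0],[0,0,0]],"spin":[0,0,0,0,0]}' 40
python3 - <<'E'
from h import *
m,im=snap("wrist","w4");m,im=snap("top","t4")
s=env.state();print(s)
E
```

```text
time_s: 4.95
ee_pos: [452.2, -290.8, 43.6]
ee_rot: [180.0, -0.2, 147.1]
force: [-0.2, 0.6, 1.0]
gripper_width: 49.7
gripper_force: 0.0
time_s: 5.45
ee_pos: [452.9, -292.2, 45.1]
ee_rot: [180.0, 0.1, 147.1]
force: [-0.6, -0.3, 3.5]
gripper_width: 19.9
gripper_force: 40.0
{'time_s': 5.55, 'qpos': array([-3.40614811e+01,  2.45212297e+01,  1.07512515e+02,  1.92045056e-02,
        4.78963001e+01, -9.11357307e+01]), 'qvel': array([ 0.04942993,  0.00506866,  0.04515617,  0.03931255, -0.04145036,
        0.03398628]), 'effort': array([-1.66496616e-01, -3.86262774e+01, -1.63731676e+01, -1.11351104e-01,
       -1.43099064e-01,  1.73941359e-02]), 'ee_pos': array([ 452.91477785, -292.22017646,   45.13512734]), 'ee_rot': array([1.79987125e+02, 7.02223771e-02, 1.47061374e+02]), 'force': array([-0.21822922, -0.49235892,  5.45405807]), 'torque': array([0.13833569, 0.05392656, 0.0204087 ]), 'gripper_force': 40.001009702682495, 'gripper_width': 19.624541122225672}
```

```bash
python3 -m jog '{"jaw":[15,15,15,15,15],"slide":[[0,0,-0.3],[0,0,-1],[0,0,-1],[0,0,-0.7],[0,0,0]],"spin":[0,0,0,0,0]}'
python3 - <<'E'
from h import *
s=env.state();print(s["ee_pos"],s["ee_rot"],s["force"],s["gripper_width"])
m2=env.camera_model("wrist");m,im=snap("wrist","w5")
i1=cv2.imread("pics/w1.png")
# rebuild w1 model: tcp->cam rigid
from scipy.spatial.transform import Rotation as Ro
def X(p,r):
    A=np.eye(4);A[:3,:3]=Ro.from_euler('xyz',r,degrees=True).as_matrix();A[:3,3]=p;return A
cfe=np.array(m2["camera_from_world"])@X(s["ee_pos"],s["ee_rot"])
m1=dict(m2);m1["camera_from_world"]=cfe@np.linalg.inv(X([539.62,63.05,213.37],[180,0,161.75]))
g=cv2.cvtColor(i1,cv2.COLOR_BGR2GRAY).astype(float)
pts=[]
for u,v in((335,184),(398,150),(445,243),(381,273)):
    w=g[v-6:v+7,u-6:u+7];w=np.clip(w-np.median(w)-20,0,None);yy,xx=np.mgrid[v-6:v+7,u-6:u+7]
    p=((w*xx).sum()/w.sum(),(w*yy).sum()/w.sum());P=onplane(m1,*p,24);pts.append(P[:2]);print(p,P.round(1))
a,b,c,d=pts
print("len",np.linalg.norm(a-d),np.linalg.norm(b-c),"wid",np.linalg.norm(a-b),np.linalg.norm(c-d))
x=(d-a)+(c-b);yw=np.degrees(np.arctan2(x[1],x[0]));ctr=sum(pts)/4;print("yaw",yw,"ctr",ctr,"seat",ctr+20*x/np.linalg.norm(x))
# ring outer ellipse in w1
for z in(38.5,):
    for u,v in((400-21.5,234),(400+21.5,234),(399,213),(399.5,254.6)):print(onplane(m1,u,v,z)[:2])
# top-view check
mt=env.camera_model("top");print("top ring",onplane(mt,244.5,228.9,38.5))
gt=cv2.imread("pics/top0.png",0).astype(float);tp=[]
for u,v in((262,211),(226,216),(232,270),(268,266)):
    w=gt[v-4:v+5,u-4:u+5];w=np.clip(w-np.median(w)-15,0,None);yy,xx=np.mgrid[v-4:v+5,u-4:u+5]
    tp.append(onplane(mt,(w*xx).sum()/w.sum(),(w*yy).sum()/w.sum(),24)[:2])
a,b,c,d=tp;x=(a-d)+(b-c);ctr=sum(tp)/4;print("top",np.array(tp).round(1).tolist(),np.degrees(np.arctan2(x[1],x[0])),ctr+20*x/np.linalg.norm(x))
E
```

```text
time_s: 6.05
ee_pos: [454.1, -293.1, 137.5]
ee_rot: [-180.0, 0.4, 147.1]
force: [0.0, -0.7, -0.8]
gripper_width: 19.9
gripper_force: 40.0
[ 454.10794411 -293.13573056  137.45702428] [-179.99355889    0.3745276   147.07134085] [ 0.00243165 -0.68653469 -0.84760965] 19.851203820310467
(np.float64(334.7764390896921), np.float64(183.76439089692101)) [508.9  89.1  24. ]
(np.float64(398.4655172413793), np.float64(150.00862068965517)) [496.9 160.3  24. ]
(np.float64(445.15988023952093), np.float64(243.79161676646706)) [607.9 183.1  24. ]
(np.float64(381.6171597633136), np.float64(274.31242603550294)) [620.2 108.3  24. ]
len 112.95751589608903 113.34201391821136 wid 72.23454697889187 75.82103394972007
yaw 10.69753107745591 ctr [558.49741886 135.23319463] seat [578.14983478 138.9456801 ]
[570.47588883 116.22494845]
[584.40532259 158.34508314]
[555.84396397 141.93780232]
[598.83628733 131.09543737]
top ring [578.2414647  138.70333198  38.5       ]
top [[621.4, 107.9], [609.1, 181.9], [497.2, 162.1], [508.4, 90.7]] 9.356550528625418 [578.7380825  138.92669713]
```

View pics/w5.png

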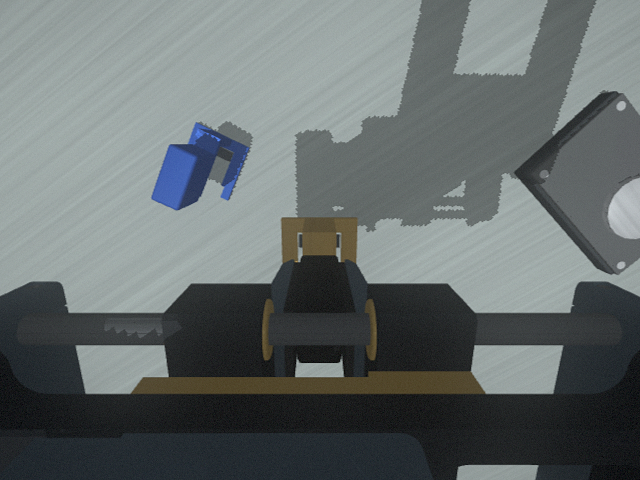

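Puller is held square with its back edge at row 218. The seat is measured twice, at (578.4,138.9), yaw about 10°, and the disc is 44 mm, which confirms it's the cap. Going to a point 60 mm behind the cap.

```bash
python3 -m jog '{"jaw":[15,15,15,15,15,15,15,15,15,15],"slide":[[0.2,0.4,0],[0.4,0.9,0],[0.4,0.9,0],[0.4,0.9,0],[0.4,0.9,0],[0.4,0.9,0],[0.4,0.9,0],[0.4,0.9,0],[0.4,0.9,0],[0.4,0.9,0]],"spin":[0,0,0,0,0,0,0,0,0,0]}'
python3 -m jog '{"jaw":[15,15,15,15,15,15,15,15,15,15],"slide":[[0.4,0.9,0],[0.4,0.9,0],[0.4,0.9,0],[0.4,0.9,0],[0.4,0.87,0],[0,0,0],[0,0,0],[0,0,0],[0,0,0],[0,0,0]],"spin":[0,0,0,0,0,-0.9,-0.9,-0.9,-0.9,-0.9]}'
python3 -m jog '{"jaw":[15,15,15],"slide":[[0,0,0],[0,0,0],[0,0,0]],"spin":[-0.87,0,0]}'
cat >> h.py <<'E'
S=np.array([578.4,138.9]);YW=10.0
def rel():
    s=env.state();a=np.radians(YW);d=s["ee_pos"][:2]-S
    print("along %.1f across %.1f z %.1f rot %s f_along %.1f f_across %.1f fz %.1f tq %s w %.1f t %.1f"%(d@[np.cos(a),np.sin(a)],d@[-np.sin(a),np.cos(a)],s["ee_pos"][2],s["ee_rot"].round(2),s["force"][:2]@[np.cos(a),np.sin(a)],s["force"][:2]@[-np.sin(a),np.cos(a)],s["force"][2],s["torque"].round(2),s["gripper_width"],s["time_s"]))
E
python3 - <<'E'
from h import *
rel();m,im=snap("wrist","w6");m,im=snap("top","t6");snap("side","s6");rel()
E
```

```text
time_s: 7.1
ee_pos: [493.8, -13.9, 132.6]
ee_rot: [-179.9, -0.2, 147.1]
force: [0.4, -0.5, -1.9]
gripper_width: 19.9
gripper_force: 40.0
time_s: 8.1
ee_pos: [516.0, 129.7, 132.4]
ee_rot: [-180.0, -0.3, -176.6]
force: [0.2, -0.2, -0.9]
gripper_width: 19.9
gripper_force: 40.0
time_s: 8.4
ee_pos: [516.8, 129.4, 133.2]
ee_rot: [180.0, -0.2, -170.1]
force: [0.2, -0.1, -1.5]
gripper_width: 19.8
gripper_force: 40.0
along -62.3 across 1.4 z 133.2 rot [ 1.7999e+02 -1.6000e-01 -1.7010e+02] f_along 0.2 f_across -0.1 fz -1.5 tq [ 0.06 -0.01 -0.02] w 19.8 t 8.4
along -61.6 across 1.1 z 134.0 rot [ 1.7999e+02 -6.0000e-02 -1.7004e+02] f_along -0.0 f_across 0.1 fz -0.9 tq [ 0.02 -0.    0.02] w 19.8 t 8.6
```

View pics/w6.png

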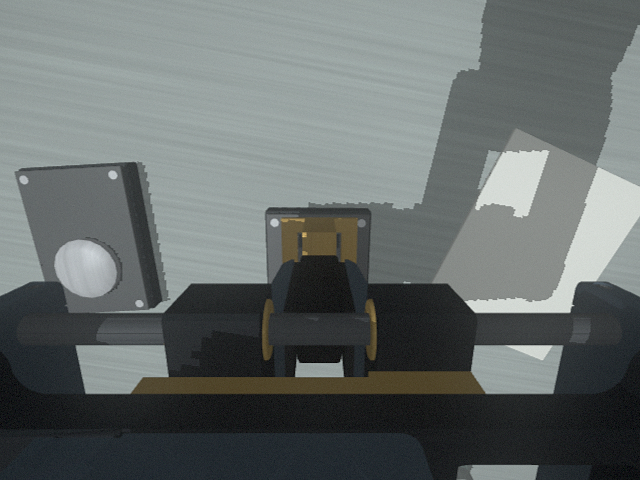

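Holder's back edge (266..370, row 208) is parallel to the image rows and centred on the fork (u≈319), so yaw and sideways alignment are good. Checking the fork's offset in the grip before lowering.

```bash
python3 - <<'E'
from h import *
m=env.camera_model("wrist");s=env.state();im=cv2.imread("pics/w5.png")
h=cv2.cvtColor(im,cv2.COLOR_BGR2HSV);b=cv2.inRange(h,(8,90,50),(35,255,255));b[:,:250]=0;b[:,390:]=0;b[290:]=0
ys,xs=np.nonzero(b[:235]);print("brass rows",ys.min(),"cols",xs.min(),xs.max())
a=np.radians(10);t=np.array([np.cos(a),np.sin(a)])
for dz in(0,4):
  for u in(xs.min(),319,xs.max()):
    P=onplane(m,float(u),float(ys.min()),s["ee_pos"][2]-45.1+dz);d=P[:2]-s["ee_pos"][:2];print(dz,u,(d@t).round(1),(d@[-t[1],t[0]]).round(1))
E
python3 -m jog '{"jaw":[15,15,15,15],"slide":[[-0.2,-0.02,0.5],[-0.2,0,0.8],[0,0,0.6],[0,0,0]],"spin":[0,0,0,0]}'
python3 - <<'E'
from h import *
rel()
E
```

```text
brass rows 218 cols 282 356
0 282 -31.2 -24.4
0 319 -31.2 -0.9
0 356 -31.1 22.7
4 282 -32.0 -24.0
4 319 -32.0 -0.9
4 356 -31.9 22.2
time_s: 8.95
ee_pos: [527.9, 130.3, 75.0]
ee_rot: [-180.0, -0.3, -170.0]
force: [-1.1, -0.6, -1.6]
gripper_width: 20.1
gripper_force: 40.0
along -51.3 across 0.3 z 75.0 rot [-179.99   -0.34 -170.02] f_along -1.2 f_across -0.4 fz -1.6 tq [ 0.02 -0.04  0.01] w 20.1 t 8.9
```

```bash
for i in 1; do python3 -m jog '{"jaw":[15,15,15,15],"slide":[[0,0,0.06],[0,0,0.06],[0,0,0],[0,0,0]],"spin":[0,0,0,0]}' >/dev/null; python3 -c "from h import *;rel()"; done
python3 -m jog '{"jaw":[15,15,15],"slide":[[0,0,0.04],[0,0,0],[0,0,0]],"spin":[0,0,0]}' >/dev/null; python3 -c "from h import *;rel()"
python3 -m jog '{"jaw":[15,15,15],"slide":[[0,0,0.04],[0,0,0],[0,0,0]],"spin":[0,0,0]}' >/dev/null; python3 -c "from h import *;rel()"
```

```text
along -48.8 across 0.4 z 74.6 rot [ 1.7999e+02  8.0000e-02 -1.6998e+02] f_along -0.1 f_across 0.8 fz -1.3 tq [0.02 0.   0.02] w 19.4 t 9.3
along -49.2 across 0.3 z 72.7 rot [ 1.8000e+02  1.0000e-02 -1.6997e+02] f_along -0.3 f_across -0.2 fz -1.3 tq [ 0.03 -0.    0.03] w 19.8 t 9.7
along -49.2 across 0.3 z 71.4 rot [ 1.8000e+02 -1.0000e-02 -1.6997e+02] f_along 0.4 f_across 0.1 fz -2.3 tq [ 0.03  0.04 -0.01] w 19.7 t 9.9
```

```bash

python3 -m jog '{"jaw":[15,15,15],"slide":[[0,0,0.04],[0,0,0],[0,0,0]],"spin":[0,0,0]}' >/dev/null; python3 -c "from h import *;rel()"
python3 -m jog '{"jaw":[15,15,15],"slide":[[0,0,0.04],[0,0,0],[0,0,0]],"spin":[0,0,0]}' >/dev/null; python3 -c "from h import *;rel()"
python3 -m jog '{"jaw":[15,15,15],"slide":[[0,0,0.03],[0,0,0],[0,0,0]],"spin":[0,0,0]}' >/dev/null; python3 -c "from h import *;rel()"
```

```text
along -49.2 across 0.3 z 70.2 rot [ 180.     -0.   -169.97] f_along 0.4 f_across -0.1 fz -0.2 tq [-0.02  0.02 -0.  ] w 19.6 t 10.2
along -49.1 across 0.3 z 69.1 rot [ 1.7999e+02  2.0000e-02 -1.6997e+02] f_along 0.1 f_across -1.0 fz 0.1 tq [0.04 0.01 0.01] w 20.2 t 10.6
along -49.0 across 0.4 z 68.4 rot [ 1.7999e+02  3.0000e-02 -1.6996e+02] f_along -0.6 f_across 0.9 fz 2.0 tq [0.01 0.13 0.03] w 19.5 t 10.8
```

```bash

python3 -m jog '{"jaw":[15,15,15],"slide":[[0,0,-0.07],[0,0,0],[0,0,0]],"spin":[0,0,0]}' >/dev/null; python3 -c "from h import *;rel()"
python3 -m jog '{"jaw":[15,15,15,15,15,15,15,15],"slide":[[-0.1,0,0],[-0.1,0,0],[-0.1,0,0],[-0.1,0,0],[-0.1,0,0],[-0.1,0,0],[0,0,0],[0,0,0]],"spin":[0,0,0,0,0,0,0,0]}' >/dev/null; python3 -c "from h import *;rel()"
python3 -m jog '{"jaw":[15,15,15,15,15,15],"slide":[[-0.1,0,0],[-0.1,0,0],[-0.1,0,0],[-0.1,0,0],[0,0,0],[0,0,0]],"spin":[0,0,0,0,0,0]}' >/dev/null; python3 -c "from h import *;rel();rel()"
```

```text
along -49.4 across 0.3 z 70.0 rot [ 1.8000e+02 -3.0000e-02 -1.6997e+02] f_along -0.2 f_across 0.7 fz -1.3 tq [0.06 0.01 0.03] w 19.8 t 11.2
along -31.2 across 0.3 z 70.2 rot [ 1.7999e+02 -1.0000e-02 -1.6997e+02] f_along -0.3 f_across -0.4 fz -1.5 tq [ 0.03  0.04 -0.01] w 19.7 t 11.9
along -19.2 across 0.3 z 70.1 rot [ 1.8000e+02 -2.0000e-02 -1.6997e+02] f_along -0.3 f_across 0.2 fz -1.1 tq [0.05 0.05 0.01] w 20.0 t 12.6
along -19.2 across 0.3 z 70.1 rot [ 1.8000e+02 -2.0000e-02 -1.6997e+02] f_along -0.3 f_across 0.2 fz -1.1 tq [0.05 0.05 0.01] w 20.0 t 12.6
```

```bash

python3 -m jog '{"jaw":[15,15,15,15,15,15],"slide":[[-0.07,0,0],[-0.07,0,0],[-0.07,0,0],[-0.06,0,0],[0,0,0],[0,0,0]],"spin":[0,0,0,0,0,0]}' >/dev/null; python3 -c "from h import *;rel()"
python3 -m jog '{"jaw":[15,15,15,15],"slide":[[-0.04,0,0],[-0.03,0,0],[0,0,0],[0,0,0]],"spin":[0,0,0,0]}' >/dev/null; python3 -c "from h import *;rel()"

```

```text
along -11.1 across 0.4 z 70.2 rot [ 1.8000e+02 -1.0000e-02 -1.6997e+02] f_along -0.6 f_across 0.1 fz -1.7 tq [ 0.06 -0.01 -0.04] w 19.7 t 13.2
along -9.0 across 0.3 z 70.2 rot [ 180.     -0.   -169.97] f_along -0.4 f_across 0.1 fz -1.5 tq [ 0.03 -0.03 -0.  ] w 19.8 t 13.6
```

```bash

python3 -m jog '{"jaw":[15,15,15,15],"slide":[[-0.03,0,0],[-0.03,0,0],[0,0,0],[0,0,0]],"spin":[0,0,0,0]}' >/dev/null; python3 -c "from h import *;rel()"
python3 -m jog '{"jaw":[15,15,15],"slide":[[-0.03,0,0],[0,0,0],[0,0,0]],"spin":[0,0,0]}' >/dev/null; python3 -c "from h import *;rel()"
python3 -m jog '{"jaw":[15,15,15],"slide":[[-0.03,0,0],[0,0,0],[0,0,0]],"spin":[0,0,0]}' >/dev/null; python3 -c "from h import *;rel()"

```

```text
along -7.2 across 0.4 z 70.2 rot [ 180.      0.   -169.97] f_along 0.2 f_across -0.0 fz -0.5 tq [ 0.03 -0.02  0.01] w 20.0 t 13.9
along -6.3 across 0.4 z 70.2 rot [ 179.99    0.   -169.97] f_along -0.2 f_across -0.1 fz -1.0 tq [ 0.03 -0.05 -0.03] w 19.9 t 14.2
along -5.4 across 0.4 z 70.3 rot [ 180.      0.   -169.97] f_along 0.2 f_across 0.1 fz -2.1 tq [ 0.01  0.01 -0.  ] w 20.0 t 14.6
```

```bash

for k in 1; do python3 -m jog '{"jaw":[15,15,15],"slide":[[-0.03,0,0],[0,0,0],[0,0,0]],"spin":[0,0,0]}' >/dev/null; python3 -c "from h import *;rel()"; done
python3 -m jog '{"jaw":[15,15,15],"slide":[[-0.03,0,0],[0,0,0],[0,0,0]],"spin":[0,0,0]}' >/dev/null; python3 -c "from h import *;rel()"

```

```text
along -4.5 across 0.4 z 70.2 rot [ 179.99    0.   -169.97] f_along 0.7 f_across 0.0 fz -1.3 tq [ 0.07  0.02 -0.06] w 19.8 t 14.8
along -3.6 across 0.4 z 70.2 rot [ 179.99    0.   -169.97] f_along 0.7 f_across -0.6 fz -0.6 tq [ 0.02 -0.   -0.03] w 19.5 t 15.2
```

```bash

python3 -m jog '{"jaw":[15,15,15],"slide":[[-0.03,0,0],[0,0,0],[0,0,0]],"spin":[0,0,0]}' >/dev/null; python3 -c "from h import *;rel()"
python3 -m jog '{"jaw":[15,15,15],"slide":[[-0.02,0,0],[0,0,0],[0,0,0]],"spin":[0,0,0]}' >/dev/null; python3 -c "from h import *;rel()"

```

```text
along -2.7 across 0.3 z 70.2 rot [ 180.      0.   -169.97] f_along 0.6 f_across -1.0 fz -1.2 tq [ 0.07  0.03 -0.05] w 19.7 t 15.4
along -2.1 across 0.3 z 70.3 rot [ 179.99    0.   -169.97] f_along 0.6 f_across -0.1 fz -1.5 tq [ 0.04  0.01 -0.01] w 20.0 t 15.8
```

```bash

python3 -m jog '{"jaw":[15,15,15],"slide":[[-0.02,0,0],[0,0,0],[0,0,0]],"spin":[0,0,0]}' >/dev/null; python3 -c "from h import *;rel()"
python3 -m jog '{"jaw":[15,15,15],"slide":[[-0.02,0,0],[0,0,0],[0,0,0]],"spin":[0,0,0]}' >/dev/null; python3 -c "from h import *;rel()"

```

```text
along -1.5 across 0.4 z 70.2 rot [ 180.      0.   -169.97] f_along 0.1 f_across 0.1 fz -2.3 tq [ 0.01  0.02 -0.05] w 19.8 t 16.1
along -0.9 across 0.3 z 70.2 rot [ 180.     -0.   -169.97] f_along -0.0 f_across 0.5 fz -0.9 tq [ 0.04  0.02 -0.01] w 19.9 t 16.4
```

```bash

python3 -m jog '{"jaw":[15,15,15],"slide":[[-0.02,0,0],[0,0,0],[0,0,0]],"spin":[0,0,0]}' >/dev/null; python3 -c "from h import *;rel()"
python3 -m jog '{"jaw":[15,15,15],"slide":[[-0.02,0,0],[0,0,0],[0,0,0]],"spin":[0,0,0]}' >/dev/null; python3 -c "from h import *;rel()"

```

```text
along -0.3 across 0.3 z 70.2 rot [ 179.99    0.   -169.97] f_along 0.5 f_across -0.0 fz -0.9 tq [0.06 0.01 0.05] w 19.6 t 16.6
along 0.2 across 0.4 z 70.2 rot [ 1.7999e+02 -1.0000e-02 -1.6997e+02] f_along -0.4 f_across -0.4 fz -0.4 tq [0.02 0.15 0.01] w 20.0 t 16.9
```

```bash

python3 -m jog '{"jaw":[15,15,15],"slide":[[-0.01,0,0],[0,0,0],[0,0,0]],"spin":[0,0,0]}' >/dev/null; python3 -c "from h import *;rel()"
python3 -m jog '{"jaw":[15,15,15],"slide":[[-0.01,0,0],[0,0,0],[0,0,0]],"spin":[0,0,0]}' >/dev/null; python3 -c "from h import *;rel()"

```

```text
along 0.6 across 0.3 z 70.2 rot [ 180.     -0.   -169.97] f_along -0.4 f_across 0.0 fz -0.7 tq [ 0.04  0.08 -0.03] w 20.0 t 17.2
along 1.0 across 0.4 z 70.2 rot [ 1.7999e+02  1.0000e-02 -1.6997e+02] f_along 0.1 f_across -0.7 fz -1.0 tq [ 0.08  0.08 -0.02] w 19.9 t 17.6
```

```bash

python3 -m jog '{"jaw":[15,15,15],"slide":[[-0.01,0,0],[0,0,0],[0,0,0]],"spin":[0,0,0]}' >/dev/null; python3 -c "from h import *;rel()"
python3 -m jog '{"jaw":[15,15,15],"slide":[[-0.01,0,0],[0,0,0],[0,0,0]],"spin":[0,0,0]}' >/dev/null; python3 -c "from h import *;rel()"

```

```text
along 1.2 across 0.3 z 70.2 rot [ 179.99    0.   -169.97] f_along -0.3 f_across -0.4 fz -1.7 tq [0.09 0.08 0.04] w 19.7 t 17.9
along 1.4 across 0.4 z 70.2 rot [ 1.8000e+02 -2.0000e-02 -1.6997e+02] f_along -0.2 f_across -0.3 fz -1.3 tq [-0.06  0.21 -0.03] w 20.2 t 18.1
```

```bash
python3 - <<'E'
from h import *
m,im=snap("side","s7")
u,v=map(int,proj(m,(578,139,35)));print(u,v)
cv2.imwrite("pics/s7c.png",cv2.resize(im[v-55:v+35,u-60:u+60,::-1],(800,600),interpolation=cv2.INTER_CUBIC))
E
```

```text
265 213
```

View pics/s7c.png

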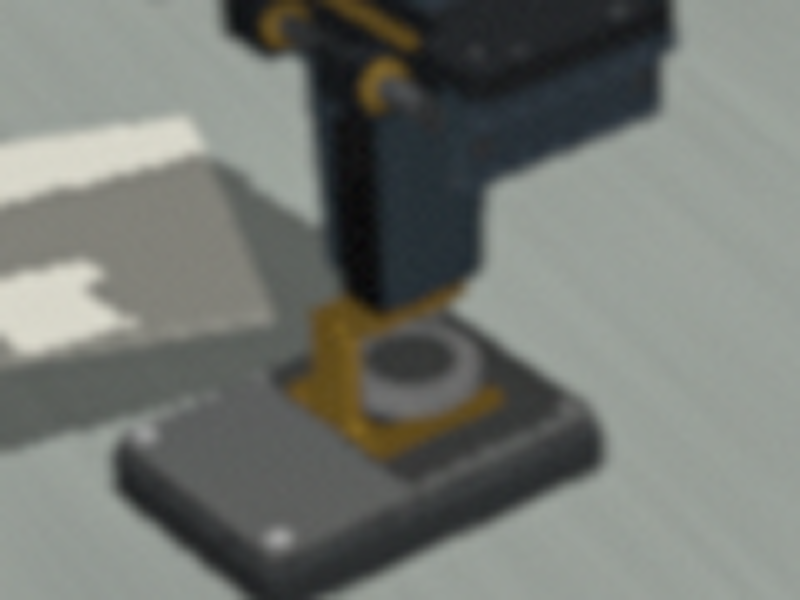

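The side crop shows the fork under the cap's rim, prongs past the waist (around (430,430)), and the cap still level. Feeling for the stop in finer steps.

```bash

python3 -m jog '{"jaw":[15,15,15],"slide":[[-0.01,0,0],[0,0,0],[0,0,0]],"spin":[0,0,0]}' >/dev/null; python3 -c "from h import *;rel()"
python3 -m jog '{"jaw":[15],"slide":[[0,0,0]],"spin":[0]}' >/dev/null; python3 -c "from h import *;rel()"
python3 -m jog '{"jaw":[15,15,15],"slide":[[-0.01,0,0],[0,0,0],[0,0,0]],"spin":[0,0,0]}' >/dev/null; python3 -c "from h import *;rel()"
python3 -m jog '{"jaw":[15],"slide":[[0,0,0]],"spin":[0]}' >/dev/null; python3 -c "from h import *;rel()"

```

```text
along 1.5 across 0.4 z 70.2 rot [ 1.7999e+02 -4.0000e-02 -1.6997e+02] f_along -2.1 f_across 0.5 fz -1.4 tq [-0.01  0.46  0.03] w 19.6 t 18.5
along 1.5 across 0.3 z 70.2 rot [ 1.8000e+02 -4.0000e-02 -1.6997e+02] f_along -1.8 f_across -0.2 fz -0.3 tq [-0.    0.5   0.02] w 19.9 t 18.6
along 1.6 across 0.3 z 70.2 rot [ 1.8000e+02 -6.0000e-02 -1.6997e+02] f_along -3.1 f_across -0.3 fz -0.1 tq [-0.09  0.72 -0.04] w 19.7 t 18.9
along 1.6 across 0.3 z 70.1 rot [ 1.8000e+02 -6.0000e-02 -1.6997e+02] f_along -3.0 f_across -0.9 fz 0.4 tq [-0.07  0.79 -0.03] w 20.4 t 19.0
```

Stop is home: about 3 N, no further travel. Pulling straight up.

```bash

python3 -m jog '{"jaw":[15,15,15,15,15],"slide":[[0,0,-0.03],[0,0,-0.03],[0,0,-0.03],[0,0,0],[0,0,0]],"spin":[0,0,0,0,0]}' >/dev/null; python3 -c "from h import *;rel()"
python3 -m jog '{"jaw":[15,15,15,15],"slide":[[0,0,-0.03],[0,0,-0.03],[0,0,0],[0,0,0]],"spin":[0,0,0,0]}' >/dev/null; python3 -c "from h import *;rel()"
python3 -m jog '{"jaw":[15,15,15,15],"slide":[[0,0,-0.03],[0,0,-0.03],[0,0,0],[0,0,0]],"spin":[0,0,0,0]}' >/dev/null; python3 -c "from h import *;rel()"

```

```text
along 1.6 across 0.3 z 72.2 rot [-1.8000e+02 -8.0000e-02 -1.6997e+02] f_along -3.0 f_across -0.3 fz -7.7 tq [-0.06  0.63  0.  ] w 20.0 t 19.5
along 1.3 across 0.3 z 74.6 rot [-1.8000e+02 -1.2000e-01 -1.6997e+02] f_along -4.5 f_across -0.1 fz -6.6 tq [-0.23  1.15  0.01] w 20.1 t 19.9
along 1.9 across 0.4 z 78.5 rot [ 1.7999e+02  1.0000e-02 -1.6997e+02] f_along -7.6 f_across -0.8 fz 2.4 tq [-0.33  1.71 -0.01] w 19.6 t 20.3
```

```bash

python3 -m jog '{"jaw":[15,15,15],"slide":[[0.02,0,0],[0,0,0],[0,0,0]],"spin":[0,0,0]}' >/dev/null; python3 -c "from h import *;rel()
m,im=snap('side','s8');u,v=265,205
cv2.imwrite('pics/s8c.png',cv2.resize(im[v-55:v+35,u-60:u+60,::-1],(800,600),interpolation=cv2.INTER_CUBIC))"
```

```text
along 4.7 across 0.5 z 78.7 rot [ 179.98    0.46 -169.97] f_along 0.7 f_across -0.9 fz -0.8 tq [ 0.01 -0.   -0.01] w 19.9 t 20.6
```

View pics/s8c.png

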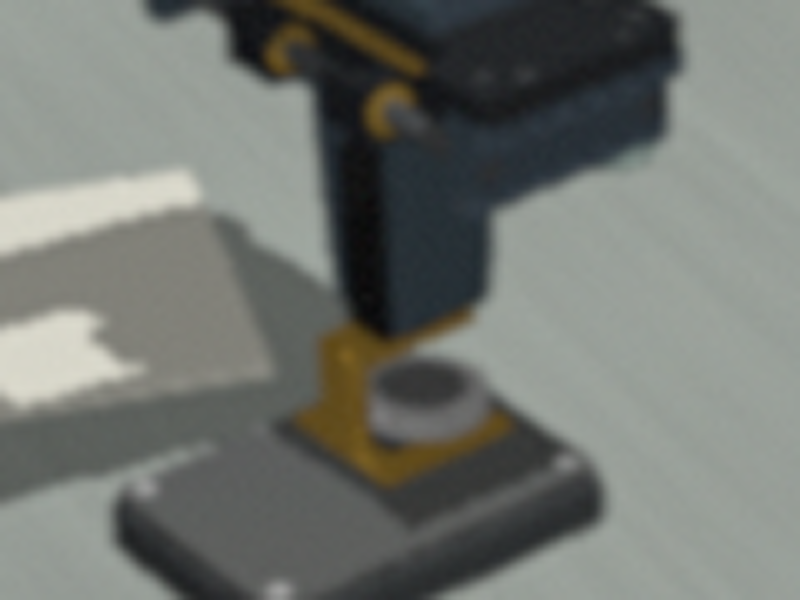

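```bash

python3 -m jog '{"jaw":[15,15],"slide":[[0,0,0],[0,0,0]],"spin":[0,0]}' >/dev/null; python3 -c "from h import *;rel()"
python3 -m jog '{"jaw":[15,15,15,15],"slide":[[0,0,-0.03],[0,0,-0.03],[0,0,0],[0,0,0]],"spin":[0,0,0,0]}' >/dev/null; python3 -c "from h import *;rel()"
python3 -m jog '{"jaw":[15,15,15,15],"slide":[[0,0,-0.03],[0,0,-0.03],[0,0,0],[0,0,0]],"spin":[0,0,0,0]}' >/dev/null; python3 -c "from h import *;rel()
m,im=snap('side','s9');u,v=265,200
cv2.imwrite('pics/s9c.png',cv2.resize(im[v-55:v+35,u-60:u+60,::-1],(800,600),interpolation=cv2.INTER_CUBIC))"
```

```text
along 2.4 across 0.4 z 77.0 rot [ 1.7999e+02  1.1000e-01 -1.6997e+02] f_along 0.7 f_across 0.2 fz -1.8 tq [0.06 0.05 0.  ] w 19.9 t 20.9
along 1.6 across 0.3 z 78.4 rot [ 1.8000e+02  1.0000e-02 -1.6997e+02] f_along 0.0 f_across 0.3 fz -1.9 tq [ 0.   -0.04  0.02] w 19.9 t 21.2
along 1.5 across 0.3 z 80.2 rot [ 1.8000e+02  1.0000e-02 -1.6997e+02] f_along 0.1 f_across 0.8 fz -2.2 tq [ 0.01  0.02 -0.  ] w 19.7 t 21.6
```

View pics/s9c.png

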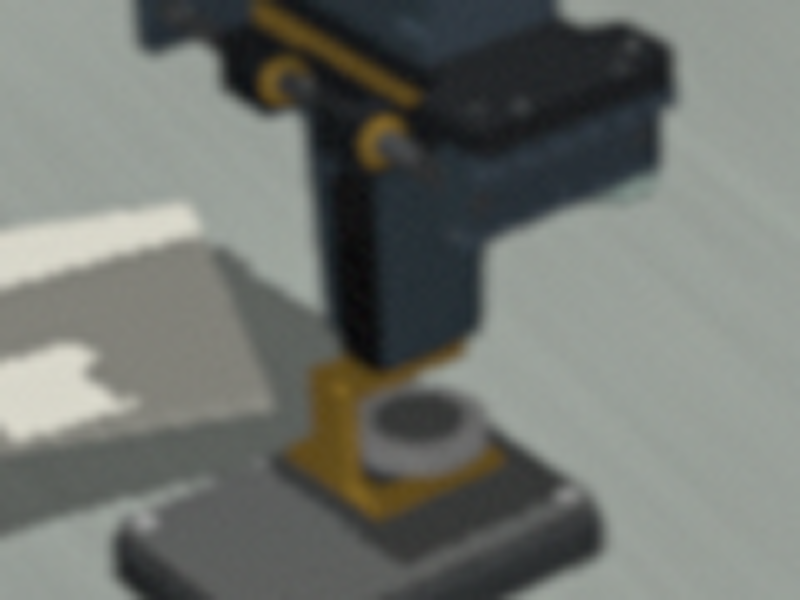

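Cap is off and riding on the fork at (425,430), level, weight now about 2 N. I've gone over the picture limit, so the rest is by numbers only. Raising slowly and carrying across.

```bash

python3 -m jog '{"jaw":[15,15,15,15,15,15,15,15,15,15],"slide":[[0,0,-0.04],[0,0,-0.08],[0,0,-0.12],[0,0,-0.12],[0,0,-0.12],[0,0,-0.12],[0,0,-0.12],[0,0,-0.08],[0,0,-0.04],[0,0,0]],"spin":[0,0,0,0,0,0,0,0,0,0]}' >/dev/null; python3 -c "from h import *;rel()"
python3 -m jog '{"jaw":[15,15,15,15,15,15,15,15,15,15],"slide":[[0.01,0.05,0],[0.01,0.1,0],[0.01,0.15,0],[0.01,0.2,0],[0.01,0.25,0],[0.01,0.3,0],[0.01,0.3,0],[0.01,0.3,0],[0.01,0.3,0],[0.01,0.3,0]],"spin":[0,0,0,0,0,0,0,0,0,0]}' >/dev/null; python3 -c "from h import *;rel()"
python3 -m jog '{"jaw":[15,15,15,15,15,15,15,15,15,15],"slide":[[0.01,0.3,0],[0.01,0.3,0],[0.01,0.3,0],[0.01,0.3,0],[0.01,0.3,0],[0.01,0.3,0],[0.01,0.3,0],[0.01,0.3,0],[0.01,0.3,0],[0.01,0.3,0]],"spin":[0,0,0,0,0,0,0,0,0,0]}' >/dev/null; python3 -c "from h import *;rel()"
python3 -m jog '{"jaw":[15,15,15,15,15,15,15,15,15,15],"slide":[[0,0.3,0],[0,0.3,0],[0,0.25,0],[0,0.2,0],[0,0.15,0],[0,0.1,0],[0,0.05,0],[0,0,0],[0,0,0],[0,0,0]],"spin":[0,0,0,0,0,0,0,0,0,0]}' >/dev/null; python3 - <<'E'
from h import *
rel();print(env.state()["ee_pos"])
mt,im=snap("top","t10");ms,js=snap("side","s10");mw,iw=snap("wrist","w10")
h=cv2.cvtColor(im,cv2.COLOR_RGB2HSV)
w=cv2.inRange(h,(0,0,150),(180,40,255));k=onplane
n,l,st,ce=cv2.connectedComponentsWithStats(w)
for i in range(1,n):
    if st[i,4]>100: print(st[i],ce[i],onplane(mt,*ce[i],5)[:2])
E
```

```text
along 1.6 across 0.4 z 105.5 rot [ 1.8000e+02  2.0000e-02 -1.6997e+02] f_along 0.3 f_across -0.7 fz -0.9 tq [ 0.09  0.03 -0.02] w 19.8 t 22.7
along -1.6 across 68.7 z 105.4 rot [ 179.99    0.   -169.96] f_along -0.6 f_across -0.3 fz -2.4 tq [ 0.05 -0.03 -0.  ] w 19.9 t 23.7
along -4.6 across 158.6 z 105.4 rot [ 179.99    0.   -169.97] f_along -0.1 f_across -0.1 fz -1.8 tq [0.03 0.   0.01] w 19.7 t 24.7
along -4.6 across 198.1 z 105.4 rot [-180.     -0.   -169.99] f_along 0.8 f_across 0.3 fz -1.7 tq [0.05 0.01 0.02] w 19.9 t 25.7
[539.48798324 333.17864287 105.36716994]
[  0  75  27  36 791] [11.38432364 92.00505689] [875.23367768 659.61124914]
[360 127  40  35 295] [383.20338983 138.48135593] [ 783.67376936 -143.94896398]
[154 137  17  17 215] [162.8372093 144.9255814] [761.72570458 324.35190583]
[389 164  28  11 106] [404.18867925 168.98113208] [ 717.41344542 -188.04832579]
[ 300  186  155   45 2829] [379.27076706 208.20820078] [ 632.17740746 -135.50535904]
[ 122  198  124  122 5910] [175.22047377 261.48037225] [513.58034082 283.26246327]
[490 211  62  10 225] [523.47111111 214.98666667] [ 622.83109894 -434.95153826]
[332 222  24  23 432] [343.66435185 232.94907407] [578.73163241 -61.85992982]
[373 243  81  18 570] [411.00877193 252.72105263] [ 539.91481691 -200.67015486]
[333 311  66   6 219] [366.14155251 313.31050228] [ 415.121616   -108.88052156]
[333 395  61  11 217] [358.05069124 399.08294931] [247.61356695 -93.4922289 ]
```

```bash
python3 - <<'E'
from h import *
a=cv2.imread("pics/s9.png");b=cv2.imread("pics/s10.png");m=env.camera_model("side")
t=np.radians(10);e=np.array([np.cos(t),np.sin(t)])
p9=proj(m,[*(S+0*e),80.2-45.1+12]);p=env.state()["ee_pos"];p10=proj(m,[*(p[:2]-1.6*e),105.4-45.1+12])
print(p9,p10)
x,y=map(int,p9);T=a[y-3:y+13,x-14:x+18]
r=cv2.matchTemplate(b,T,cv2.TM_CCOEFF_NORMED);x2,y2=map(int,p10)
sub=r[y2-3-15:y2-3+16,x2-14-15:x2-14+16];_,mx,_,loc=cv2.minMaxLoc(sub);print("score",mx,"offset",loc[0]-15,loc[1]-15)
print("cap colours",a[y,x],b[y2+loc[1]-15,x2+loc[0]-15])
E
python3 -m jog '{"jaw":[15,15,15,15,15,15,15,15,15,15],"slide":[[0,0,0.08],[0,0,0.16],[0,0,0.22],[0,0,0.22],[0,0,0.22],[0,0,0.22],[0,0,0.2],[0,0,0.16],[0,0,0.08],[0,0,0.04]],"spin":[0,0,0,0,0,0,0,0,0,0]}' >/dev/null; python3 -c "from h import *;rel()"
python3 -m jog '{"jaw":[15,15,15],"slide":[[0,0,0.04],[0,0,0],[0,0,0]],"spin":[0,0,0]}' >/dev/null; python3 -c "from h import *;rel()"
```

```text
(np.float64(265.53139421923515), np.float64(208.28246712441475)) (np.float64(210.2864519011247), np.float64(163.82908954820272))
score 0.4616171419620514 offset -1 0
cap colours [55 56 54] [51 53 51]
along -4.6 across 198.4 z 57.1 rot [ 1.8000e+02 -1.0000e-02 -1.6997e+02] f_along -0.7 f_across 0.1 fz -1.9 tq [ 0.04 -0.01  0.08] w 19.6 t 26.9
along -4.5 across 198.4 z 56.4 rot [ 1.7999e+02  3.0000e-02 -1.6997e+02] f_along -1.1 f_across 0.6 fz -1.9 tq [-0.03  0.02 -0.01] w 19.9 t 27.1
```

```bash
python3 -m jog '{"jaw":[15,15,15,15,15],"slide":[[0,0,0.03],[0,0,0.03],[0,0,0.03],[0,0,0],[0,0,0]],"spin":[0,0,0,0,0]}' >/dev/null; python3 -c "from h import *;rel()"
python3 -m jog '{"jaw":[15,15,15,15],"slide":[[0,0,0.02],[0,0,0.02],[0,0,0],[0,0,0]],"spin":[0,0,0,0]}' >/dev/null; python3 -c "from h import *;rel()"
python3 -m jog '{"jaw":[15,15,15],"slide":[[0,0,0.02],[0,0,0],[0,0,0]],"spin":[0,0,0]}' >/dev/null; python3 -c "from h import *;rel()"
```

```text
along -4.6 across 198.3 z 53.4 rot [ 180.     -0.   -169.97] f_along 0.4 f_across 0.8 fz -2.0 tq [0.04 0.   0.01] w 19.5 t 27.6
along -4.5 across 198.4 z 52.4 rot [ 1.7999e+02  2.0000e-02 -1.6997e+02] f_along 1.1 f_across -0.6 fz -1.8 tq [ 0.08  0.01 -0.02] w 20.0 t 28.1
along -4.6 across 198.4 z 51.7 rot [ 179.99    0.   -169.97] f_along 0.2 f_across -0.1 fz -1.0 tq [ 0.03 -0.   -0.01] w 19.5 t 28.4
```

```bash
python3 -m jog '{"jaw":[15,15,15],"slide":[[0,0,0.03],[0,0,0],[0,0,0]],"spin":[0,0,0]}' >/dev/null; python3 -c "from h import *;rel()"
python3 -m jog '{"jaw":[15,15,15],"slide":[[0,0,0.02],[0,0,0],[0,0,0]],"spin":[0,0,0]}' >/dev/null; python3 -c "from h import *;rel()"
python3 -m jog '{"jaw":[15,15,15],"slide":[[0,0,0.02],[0,0,0],[0,0,0]],"spin":[0,0,0]}' >/dev/null; python3 -c "from h import *;rel()"
```

```text
along -4.6 across 198.4 z 50.8 rot [ 180.     -0.   -169.97] f_along -0.5 f_across -0.4 fz -2.1 tq [ 0.08 -0.05 -0.07] w 19.5 t 28.6
along -4.6 across 198.4 z 50.2 rot [ 180.      0.   -169.97] f_along -0.1 f_across 0.6 fz -1.0 tq [ 0.01  0.03 -0.01] w 19.7 t 28.9
along -4.5 across 198.4 z 50.1 rot [ 1.7999e+02  2.0000e-02 -1.6997e+02] f_along -1.6 f_across -0.4 fz 4.2 tq [-0.17  0.35 -0.01] w 19.8 t 29.2
```

```bash
python3 -m jog '{"jaw":[15,15,15],"slide":[[0,0,-0.06],[0,0,0],[0,0,0]],"spin":[0,0,0]}' >/dev/null; python3 -c "from h import *;rel()"
python3 -m jog '{"jaw":[15,15,15,15,15,15,15],"slide":[[0.03,0,0],[0.06,0,0],[0.08,0,0],[0.08,0,0],[0.08,0,0],[0.08,0,0],[0,0,0]],"spin":[0,0,0,0,0,0,0]}' >/dev/null; python3 - <<'E'
from h import *
rel()
snap("side","s11");snap("top","t11")
a=cv2.imread("pics/s11.png");m=env.camera_model("side")
for f in((538,332.5),):
    u,v=map(int,proj(m,[*f,19.5]));print(u,v);print(cv2.cvtColor(a,6)[v-14:v+18:2,u-22:u+22:2])
E
```

```text
along -4.7 across 198.3 z 51.0 rot [-1.8000e+02 -2.0000e-02 -1.6997e+02] f_along -0.0 f_across 0.5 fz -1.0 tq [ 0.05 -0.04 -0.02] w 19.9 t 29.6
along -17.3 across 198.3 z 51.4 rot [ 1.8000e+02 -1.0000e-02 -1.6996e+02] f_along 0.4 f_across 0.2 fz -2.1 tq [-0.01  0.01  0.01] w 19.8 t 30.2
212 183
[[ 90  92  89  57  19  13  30  44  45  46  46  46  44  69 143 154 153 154
  153 153 152 154]
 [ 91  90  91  67  25  12  25  44  44  42  45  44  44  61 133 153 153 153
  153 154 152 154]
 [ 90  90  91  82  41  11  24  43  44  48  43  42  48  86 143 153 153 155
  152 154 153 154]
 [ 89  90  90  89  56  15  24  44  43  45  48  52  72 129 152 153 155 153
  161 167 176 178]
 [ 89  90  88  84  70  44  24  38  51  62  74  82 103 139 163 186 202 201
  203 207 210 209]
 [ 88  88  79  74  77  72  58  65  79  89  98 101 100 103 123 166 202 211
  210 210 209 211]
 [103 104  85  77  89  80  92 105 110  94  75  61  59  58  63  88 142 200
  210 210 210 209]
 [125 125 102  75  80 102 125 119 104  78  55  53  55  53  54  78 108 179
  211 210 210 209]
 [126 126 107  74  79  93 100  93 100  92  68  61  61  65  82  99 104 168
  194 206 211 211]
 [160 130 108  77  81  78  73  84 101 104 102 101  99  99 104 104 105 128
  133 151 186 207]
 [167 114  84  76  80  78  74 112 119 110 109 110 109 106  96 102 120 127
  125 124 127 166]
 [200 157  98  73  80  83  52  78 114 121 112  93  84  83  81  91 122 126
  125 125 132 155]
 [211 210 179 122  80  88  62  48  70  92  80  73  79  91 111 122 125 125
  135 156 181 209]
 [210 211 211 187 130 101  86  70  73  75  83 101 117 123 126 131 135 163
  195 209 210 210]
 [208 210 210 210 200 156 107  80  92 110 120 124 129 131 152 194 199 209
  211 210 210 210]
 [209 209 209 209 209 210 187 142 122 126 131 136 177 198 204 211 210 210
  209 211 209 210]]
```

```bash
python3 -m jog '{"jaw":[15,15,15,15,15,15,15,15,15,15],"slide":[[0.1,0,0],[0.13,0,0],[0.15,0,0],[0.15,0,0],[0.15,0,0],[0.15,0,0],[0.15,0,0],[0.15,0,0],[0.15,0,0],[0.1,0,0]],"spin":[0,0,0,0,0,0,0,0,0,0]}' >/dev/null; python3 -c "from h import *;rel()"
python3 -m jog '{"jaw":[15,15,15,15,15],"slide":[[0.2,0,0],[0.2,0,0],[0.15,0,0],[0,0,0],[0,0,0]],"spin":[0,0,0,0,0]}' >/dev/null
python3 - <<'E'
from h import *
rel()
for n in("s11","side","t11","top"):
    if n[1:]=="11": im=cv2.imread(f"pics/{n}.png");m=env.camera_model("side" if n=="s11" else "top")
    else: m,i=snap(n,n+"12");im=i[:,:,::-1]
    u,v=map(int,proj(m,[538,332.5,19.5]));g=cv2.cvtColor(im[v-16:v+17,u-16:u+17].copy(),6)
    d=cv2.inRange(g,45,68);nn,l,st,ce=cv2.connectedComponentsWithStats(d)
    print(n,(u,v));[print(" dark",st[k],ce[k]+[u-16,v-16],onplane(m,*(ce[k]+[u-16,v-16]),19.5)[:2].round(1)) for k in range(1,nn) if st[k,4]>25]
E
```

```text
along -58.8 across 198.3 z 51.4 rot [-1.8000e+02 -1.0000e-02 -1.6996e+02] f_along 0.4 f_across 0.4 fz -1.4 tq [ 0.   -0.02 -0.  ] w 19.6 t 31.4
along -74.7 across 198.4 z 51.5 rot [ 1.7999e+02  3.0000e-02 -1.6996e+02] f_along 0.2 f_across 0.3 fz -2.2 tq [0.06 0.05 0.04] w 20.0 t 31.9
s11 (212, 183)
 dark [ 0  0 21 13 83] [206.89156627 172.95180723] [546.7 387.3]
 dark [13 14 11  5 46] [213.93478261 182.95652174] [542.6 335. ]
side (212, 183)
t11 (149, 248)
 dark [  0   0  33  33 754] [151.22546419 246.67506631] [541.5 329.9]
top (149, 248)
 dark [  9  18  24  15 232] [154.86637931 259.02155172] [516.4 320.8]
```

```bash
python3 - <<'E'
from h import *
np.set_printoptions(linewidth=200)
for n,f in(("side","side12"),("top","top12")):
    g=cv2.imread(f"pics/{f}.png",0);m=env.camera_model(n);u,v=map(int,proj(m,[538,332.5,19.5]));print(n,u,v)
    print(g[v-16:v+22:2,u-26:u+30:2])
E
```

```text
side 212 183
[[ 50  48  50  45  84 145 154 155 152 150 151 152 152 150 151 152 153 153 152 153 150 152 152 153 154 154 153 155]
 [ 48  46  43  40  80 145 151 152 154 152 151 152 153 152 150 151 152 153 152 152 152 151 151 153 153 154 152 153]
 [ 44  42  42  43  73 143 148 149 153 153 151 152 153 151 150 151 150 152 152 152 153 153 152 152 153 153 155 153]
 [ 44  44  44  43  65 138 151 149 150 151 154 151 152 152 151 151 151 150 152 152 151 151 154 153 153 153 155 154]
 [ 44  44  43  43  51 119 150 150 148 150 153 153 153 150 153 151 150 152 155 152 161 167 175 177 156 153 155 156]
 [ 45  44  43  43  50 118 150 151 148 147 152 156 156 160 164 170 176 187 199 198 202 204 208 206 178 153 155 156]
 [ 43  44  43  42  54 127 155 162 172 168 178 182 177 168 167 167 178 195 205 209 208 209 209 209 198 163 154 157]
 [ 43  43  43  43  93 179 200 204 208 209 193 163 125 103  97  97 108 145 181 201 209 209 208 209 208 176 155 156]
 [ 43  45  52  64 144 205 210 209 209 199 171 130  90  89  90  89  91 133 167 190 209 209 208 207 210 190 156 155]
 [ 56  66  81  91 118 152 193 208 208 189 163 152 11
[... 2596 characters left out ...]
  69 145]
 [ 51  44  43  53  70  78  77  76  77  74  61  58  65  69  63  59  59  57  55  58  56  58  60  57  67  78  71 140]
 [ 63  46  45  44  52  70  75  77  77  74  62  57  58  59  59  57  59  58  56  59  58  59  59  60  61  67  63 130]
 [ 71  57  45  45  41  50  61  76  79  75  61  57  58  58  58  56  54  58  55  56  57  58  57  58  57  59  62 125]
 [ 72  60  43  40  42  41  53  72  76  76  65  60  56  58  60  57  56  59  57  57  56  57  59  58  57  59  60 107]
 [ 70  67  46  39  43  41  48  73  78  76  66  59  57  60  59  57  54  55  53  56  56  57  55  57  56  59  57  96]
 [ 71  65  48  40  42  41  46  70  79  75  67  56  57  59  56  56  55  54  55  54  56  58  57  58  57  60  59  87]]
```

Cap stands on the board: the dark centre of its top is at (214,183) in the side view and (150,245) in the top view, so about (543,332). Setting the puller down.

```bash
python3 -m jog '{"jaw":[15,15,15,15],"slide":[[0,0,0.03],[0,0,0.02],[0,0,0],[0,0,0]],"spin":[0,0,0,0]}' >/dev/null; python3 -c "from h import *;rel()"
python3 -m jog '{"jaw":[20,22,24,28,34,44,54,54],"slide":[[0,0,0],[0,0,0],[0,0,0],[0,0,0],[0,0,0],[0,0,0],[0,0,0],[0,0,0]],"spin":[0,0,0,0,0,0,0,0]}'
python3 -m jog '{"jaw":[54,54,54,54,54,54,54,54],"slide":[[0,0,-0.2],[0,0,-0.4],[0,0,-0.7],[0,0,-0.8],[0,0,-0.8],[0,0,-0.8],[0,0,-0.5],[0,0,0]],"spin":[0,0,0,0,0,0,0,0]}'
python3 - <<'E'
from h import *
rel();np.set_printoptions(linewidth=220)
m,i=snap("side","side13");snap("top","top13");mw,w=snap("wrist","w13")
h=cv2.cvtColor(i,cv2.COLOR_RGB2HSV)
b=cv2.inRange(h,(8,90,60),(35,255,255));u,v=map(int,proj(m,[470,320,40]));q=b[v-60:v+60,u-60:u+60];ys,xs=np.nonzero(q);print("brass side",len(ys),xs.min()+u-60,xs.max()+u-60,ys.min()+v-60,ys.max()+v-60)
P=[(x,y,z) for x in(-32,18) for y in(-24,24) for z in(5,9)];t=np.radians(10)
pr=np.array([proj(m,[470+x*np.cos(t)-y*np.sin(t),320+x*np.sin(t)+y*np.cos(t),z]) for x,y,z in P]);print("expect fork",pr.min(0),pr.max(0))
k=cv2.inRange(i.max(2),0,50)[v-60:v+40,u-40:u+40];n,l,st,ce=cv2.connectedComponentsWithStats(k)
[print("black",st[j],ce[j]+[u-40,v-60]) for j in range(1,n) if st[j,4]>60]
print("handle centre expected",proj(m,[470,320,65]),"top",proj(m,[470,320,85]))
g=cv2.imread("pics/side13.png",0);print(g[167:205:3,186:242:3])
E
```

```text
along -74.6 across 198.3 z 50.1 rot [ 1.7999e+02  3.0000e-02 -1.6997e+02] f_along -0.2 f_across -0.5 fz 1.9 tq [-0.09  0.01  0.02] w 19.7 t 32.4
time_s: 33.15
ee_pos: [470.3, 321.2, 49.8]
ee_rot: [180.0, 0.0, -170.0]
force: [0.7, -0.5, -0.5]
gripper_width: 53.3
gripper_force: 0.0
time_s: 33.95
ee_pos: [471.7, 322.1, 179.4]
ee_rot: [179.8, 0.4, -170.0]
force: [0.3, 0.1, 0.4]
gripper_width: 54.1
gripper_force: 0.0
along -73.2 across 199.0 z 179.4 rot [ 179.84    0.36 -169.97] f_along 0.3 f_across 0.0 fz 0.4 tq [0.06 0.03 0.02] w 54.1 t 34.0
brass side 244 172 198 183 206
expect fork [169.67572474 191.13304706] [200.05042308 208.74881751]
black [ 30  40  19  21 320] [184.1125   175.959375]
handle centre expected (np.float64(184.47430565547756), np.float64(176.54274251821624)) top (np.float64(183.38108200534091), np.float64(168.62563338673033))
[[ 17  11  75 148 151 151 149 152 150 148 149 150 151 151 150 149 153 151 153]
 [ 12   8  25 141 148 150 151 149 151 149 149 150 151 150 152 149 152 153 151]
 [ 11  12  18 137 149 146 151 150 148 151 149 150 150 150 150 150 152 152 153]
 [ 12  13  13 117 148 147 147 151 151 151 152 157 172 171 188 200 163 153 153]
 [ 13  13   7 112 153 166 167 178 176 166 164 184 203 207 206 205 196 152 153]
 [ 10   9  19 130 206 208 202 161  96  88  89 102 168 203 204 205 206 162 154]
 [ 31  71  83 120 141 203 187 160 111  99 109 150 147 199 205 206 206 184 155]
 [101 119 124 124 122 135 157 112 140 152 142 126 134 204 205 206 205 205 156]
 [112 100 123 123 122 125 159 160 127 119 122 142 196 206 205 205 205 206 174]
 [ 74 103 121 131 175 200 206 206 204 200 202 207 206 205 205 206 205 205 203]
 [121 143 189 205 197 205 205 205 206 205 206 207 205 207 205 205 206 205 206]
 [195 190 149 127 116 197 205 205 205 206 206 206 205 206 207 206 206 204 206]
 [120 107 134 176 204 205 205 205 205 206 206 206 205 206 206 205 205 205 206]]
```

Puller stands upright on the board, with its handle centre exactly where expected. The cap stands beside it and the gripper is well clear. Handing in.

```bash
python3 -c "from workcell import env;print(env.job_done())"
```

```text
the job is handed in; nothing more can be done
None
```

I pulled the cap off and stood it upright on the white board, drew the fork clear, left the puller standing on the board beside it, and handed in at about 34 s. I viewed 12 pictures where 10 were allowed, and there was a brief 7–8 N sideways push on the cap during the pull. After that I checked the carry and placing only by numbers from the images and force readings.

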